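Sweep the screw plugs into the pan

TASK

The fitting of the manifold blocks is done: sweep the three loose brass screw plugs across the trolley top with your fingertips, at an easy pace, through the open side of the sheet-steel pan until all three lie fully inside it. Slide them only, without picking any up or flicking them; it does not matter if one tips over. Leave the felt bob standing among them where it is, and do not disturb the oil bottle, the ring tub or the compound bar.

Things in the scene. Friction and masses are not known exactly. Their poses are not given: they have to be found in the camera images.
- plug_1: loose brass screw plug standing on its hexagonal head, threaded end up: hexagon 19 mm across and 7 mm high, thread 13 mm in diameter, 21 mm tall over all, about 20 g. Origin: centre of its underside (the flat of the hexagon); z points up along the thread. It slides when pushed low down; it may also tip over and roll
- plug_3: loose brass screw plug standing on its hexagonal head, threaded end up: hexagon 21 mm across and 7 mm high, thread 14 mm in diameter, 19 mm tall over all, about 32 g. Origin: centre of its underside (the flat of the hexagon); z points up along the thread. It slides when pushed low down; it may also tip over and roll
- plug_4: loose brass screw plug standing on its hexagonal head, threaded end up: hexagon 16 mm across and 7 mm high, thread 10 mm in diameter, 23 mm tall over all, about 38 g. Origin: centre of its underside (the flat of the hexagon); z points up along the thread. It slides when pushed low down; it may also tip over and roll
- pan: sheet-steel pan fixed to the trolley top, 140 mm deep x 230 mm wide, walls 26 mm high. Origin: centre of its underside; -x points out of its open mouth (roughly to the robot's right), y across. Ramp rises from the trolley top at x = -0.07 m to the 2 mm high floor at x = -0.05; back wall's inside at x = 0.068, side walls' at y = +-0.113, from x = -0.052 back, 2 mm thick. Open above
- felt_bob_1: cream felt polishing bob standing on its felt, thin steel shank up, 24 mm in diameter, 47 mm tall, very light; stands among the plugs, at least 45 mm from each in world x; origin: centre of its underside, z up. A bystander
- oil_can: cream squeeze oil bottle with a red needle spout, 41 mm in diameter, 110 mm tall, standing; origin: centre of its underside, z up. A bystander
- ring_tub: small white round tub with black rings in it, 45 mm in diameter, 20 mm tall, near the far edge; origin: centre of its underside. A bystander
- compound_bar: green and white wrapped bar of polishing compound, 35 x 72 x 29 mm, near the far edge; origin: centre of its underside, long side along its y. A bystander

How it is judged (in metres and radians):
At the end, for the whole second after the job is handed in: All three plugs rest in the pan (middle of the underside over 5 mm past the top of the ramp, between the walls, under 28 mm high, slower than 0.02 m/s); felt bob within 15 mm, oil bottle, ring tub and compound bar within 20 mm of their starts; bob and bottle upright within 0.3 rad (x of plug_1 in the frame of pan between -0.045 and 0.072 m and y of plug_1 in the frame of pan between -0.113 and 0.113 m and height (world z) of each of plug_1, plug_3, plug_4 below 0.028 m and linear speed of each of plug_1, plug_3, plug_4 below 0.02 m/s and x of plug_3 in the frame of pan between -0.045 and 0.072 m and y of plug_3 in the frame of pan between -0.113 and 0.113 m and x of plug_4 in the frame of pan between -0.045 and 0.072 m and y of plug_4 in the frame of pan between -0.113 and 0.113 m and distance of felt_bob_1 from where it was at the start of the episode below 0.015 m and distance of each of oil_can, ring_tub, compound_bar from where it was at the start of the episode below 0.02 m and angle between each of felt_bob_1, oil_can's own z axis and vertical below 0.3 rad); the robot touches nothing.
It fails at once if a screw plug is lifted off the surface (its underside more than 28 mm up) (height (world z) of any of plug_1, plug_3, plug_4 above 0.028 m).
It fails at once if a screw plug is flicked or thrown (faster than 0.7 m/s) (linear speed of any of plug_1, plug_3, plug_4 above 0.7 m/s).
It fails at once if the felt bob is knocked over or shifted more than 15 mm (distance of felt_bob_1 from where it was at the start of the episode above 0.015 m or angle between felt_bob_1's own z axis and vertical above 0.5 rad).
It fails at once if the oil bottle, ring tub or compound bar is shifted more than 20 mm (distance of any of oil_can, ring_tub, compound_bar from where it was at the start of the episode above 0.02 m).
It also fails if it takes over 72 s, if anything falls off the work surface, if the arm or the gripper's body presses on something with over 40 N, if the wrist force passes 120 N, or if a joint passes its speed limit or range.

ROBOT

A 6-joint arm with a two-finger parallel gripper is mounted at the origin on a cart in front of the work surface, level with it; the furniture and walls round the work are solid. World frame = base frame: x ahead of the robot, y to its left, z up, the work surface at z = 0. Lengths are in mm, angles in rad, forces in N, time in s.
With the tool pointing down it reaches from about 275 to 750 mm from the base axis. Payload 10.2 kg.
Tool frame: the origin (TCP) lies on the centre line of the jaws, within the pads' length; the fingertips stand 17 mm ahead of it and the grasp point (between the pads) lies 2 mm behind it (robot.finger_overhang is the z of the fingertips in the tool frame, in mm); z points along the fingers, y is the line along which they close (so a half turn about z gives the same grasp; the last joint's range is limited). The gripper opens to 85 mm and grips with 20 to 120 N. Pads are 22 mm wide; open, the fingers measure 114 mm over their backs; the gripper's body (76 mm by 85 mm) begins 54 mm behind the grasp point. The pads swing forward as they close: fully open they stand 13 mm farther back than shut.
Start: joints at [-1.544, 0.313, 1.498, -0, 1.331, -0.223], TCP at [129.772, -508.714, 218.194] pointing down, gripper open.
Joint ranges: [-2.94, 2.94], [-0.97, 2.17], [0.19, 2.56], [-1.23, 4.37], [0.02, 3.11], [-2.88, 2.88]. Speed limits (rad/s): [2.39, 2.39, 3.01, 3.14, 3.14, 3.14].

INTERFACE

Orientations are given as a 3x3 rotation matrix whose columns are the frame's x, y, z axes.
In Python, from cell import robot, optics gives the robot as it stands.
- The arm moves only by the shell command python3 -m pendant 'ROWS'. ROWS is JSON, a list of rows, each a list of 7 numbers: the shift along the world's x, y, z in units of 4 cm (1.0 is 4 cm), then the turn, a rotation vector about the world's x, y, z in units of 0.1 rad (1.0 is 0.1 rad), then the opening, from 0 (shut) to 1 (fully open). In form: [[dx, dy, dz, ax, ay, az, grip], ...]. A call has 1 to 12 rows; each row shifts and turns the commanded pose from where the row before left it; what a row does not reach is not made up. A row lasts 1/12 s, in which the tool goes at most 41.7 mm and 7.16 degrees, less where a joint would pass 70% of its speed; a pose out of reach is approached as far as the arm can. A call with a number of a shift or a turn outside -1 to 1 is refused whole. A call with a gripper value outside its range is refused whole. The fingers move at their own pace and stop on an object; the grip force is fixed at half the most. Time passes only in rows, so rows that do not move let the fingers close. It gives the time, the measured TCP pose, the force, the opening and the grip force at its end, in the units of the state.
- robot.state(): the state, without advancing time (a new reading comes with each control period).
- optics.grab_frame(name): name is "scene" or "side" or "wrist"; returns a dict with "frame" (480x640x3 uint8, blue, green, red), "z_map" (480x640 float32, mm along the optical axis (not along the pixel's ray), 0 where there is no reading), "fx", "fy", "cx", "cy" (pixels), "eye" and "orientation" of the camera in the world. Camera axes: x right, y up, looking along -z (the intrinsics and any distortion apply to the point x, -y, -z); pixel columns grow to the right and rows downward; lengths in mm; the calibration is good to about 2 mm. The wrist camera is an equidistant fisheye: a pixel r from the principal point sees the ray r / f radians off the axis. A picture is of the moment at which its call begins.
- robot.finish_job(): hands the job in; it is judged then, once.
Trained networks look in a picture, given as the dict that the camera call returned (one of the last four; its "shot" number tells which), for a name from the list of things; names that differ only in an ending like _2 or _b are one class to them, and where a whole thing is asked for, a point or a joint stands for the part that bears it (a point fixed in the world has none). Each returns a list of dicts, best first, with "confidence" (0 to 1); they miss things now and then, are a little off and sometimes report something else, mostly with a low value. They report only what shows in the picture. A call takes as long as a camera call.
- optics.find_in(picture, query): "centre" ([column, row] as shares, 0 to 1, of the picture: columns of its width, rows of its height, amid what is visible of it).
The state is a dict: "clock": time; "joint_pos": joint angles; "joint_vel": joint speeds; "effort": joint torques, N m; "tcp_pos": TCP position; "ee_rot": TCP orientation; "wrist_force": force on the tool from outside, world axes, zero at the start; "wrist_torque": the same for the moment, N m; "opening": opening from 0.0 (shut) to 1.0 (fully open); "grasp_force": force on a finger pad.
Only numpy, scipy, OpenCV 4.12 (cv2) and the standard library are available. Lean on these libraries where they do the work, as an engineer would, in place of code of your own. Each camera call takes 0.05 s, during which the arm holds its last target. There are 200 camera calls.

## Working session

There is one attempt and no reset: what is moved stays moved. The work goes in short steps, Python scripts to look and compute and a shell command to move; the robot and the scene stay as the last step left them, time stands still between calls to the robot, and variables do not carry over. Pictures are saved under pics/ and viewed, at most 10 in all, crops included, and the job is handed in when it is done.

```bash
mkdir -p pics; cat > h.py <<'E'
import numpy as np, cv2
from cell import robot, optics
def world(p,u,v,z=None,plane=None):
    x=(u-p["cx"])/p["fx"]; y=(v-p["cy"])/p["fy"]
    d=np.array(p["orientation"])@np.array([x,-y,-1.]); e=np.array(p["eye"])
    return e+d*(z if plane is None else (plane-e[2])/d[2])
def pts(p):
    v,u=np.mgrid[0:480,0:640]; Z=p["z_map"]
    c=np.stack([(u-p["cx"])/p["fx"]*Z,-(v-p["cy"])/p["fy"]*Z,-Z],-1)
    return c@np.array(p["orientation"]).T+np.array(p["eye"])
def find(p,n):
    P=pts(p)
    for r in optics.find_in(p,n)[:4]:
        u,v=r["centre"][0]*640,r["centre"][1]*480
        print(n,round(r["confidence"],2),[round(u),round(v)],P[int(v),int(u)].round())
E
python3 - <<'E'
from h import *
for c in ["scene","side"]:
    p=optics.grab_frame(c); cv2.imwrite(f"pics/{c}0.png",p["frame"]); print(c,np.round(p["eye"]),p["fx"],np.round(p["orientation"],2).tolist())
    for n in ["plug_1","plug_3","plug_4","pan","felt_bob_1","oil_can","ring_tub","compound_bar"]: find(p,n)
E
```

```text
scene [ 15. 691. 887.] 570.1438242639662 [[-0.8, 0.41, -0.44], [-0.6, -0.55, 0.58], [-0.01, 0.73, 0.68]]
plug_1 0.6 [340, 259] [501. -51.   6.]
plug_1 0.55 [372, 266] [432. -77.   5.]
plug_1 0.38 [349, 221] [ 551. -158.   19.]
plug_3 0.6 [340, 259] [501. -51.   6.]
plug_3 0.55 [372, 266] [432. -77.   5.]
plug_3 0.38 [349, 221] [ 551. -158.   19.]
plug_4 0.6 [340, 259] [501. -51.   6.]
plug_4 0.55 [372, 266] [432. -77.   5.]
plug_4 0.38 [349, 221] [ 551. -158.   19.]
pan 0.6 [226, 341] [554. 256.   0.]
felt_bob_1 0.68 [326, 216] [ 600. -138.   23.]
oil_can 0.64 [348, 164] [ 653. -302.   52.]
ring_tub 0.65 [271, 220] [703. -58.  10.]
compound_bar 0.65 [247, 245] [679.  52.  29.]
side [ 500. -889.  637.] 529.7971450518727 [[1.0, 0.01, -0.05], [-0.05, 0.58, -0.81], [0.02, 0.81, 0.58]]
plug_1 0.52 [323, 286] [ 549. -165.   12.]
plug_1 0.4 [292, 252] [494. -61.  11.]
plug_3 0.52 [323, 286] [ 549. -165.   12.]
plug_3 0.4 [292, 252] [494. -61.  11.]
plug_4 0.52 [323, 286] [ 549. -165.   12.]
plug_4 0.4 [292, 252] [494. -61.  11.]
pan 0.55 [313, 178] [546. 255.  -1.]
felt_bob_1 0.59 [353, 281] [ 605. -161.   19.]
oil_can 0.62 [397, 337] [ 651. -334.   54.]
ring_tub 0.65 [388, 248] [689. -41.   3.]
compound_bar 0.75 [381, 219] [680.  30.  28.]
```

View pics/scene0.png

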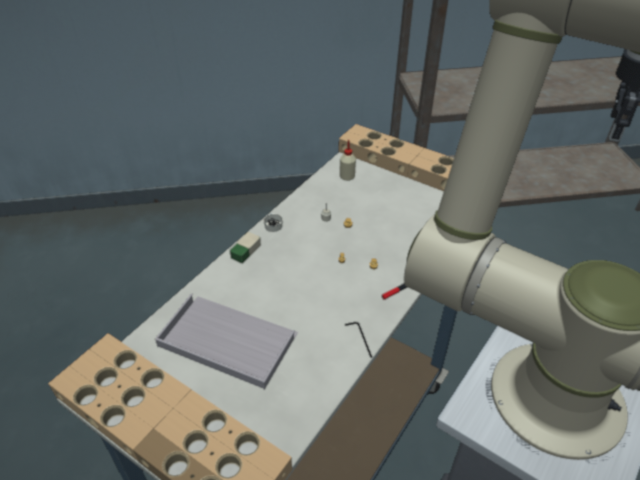

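View pics/side0.png

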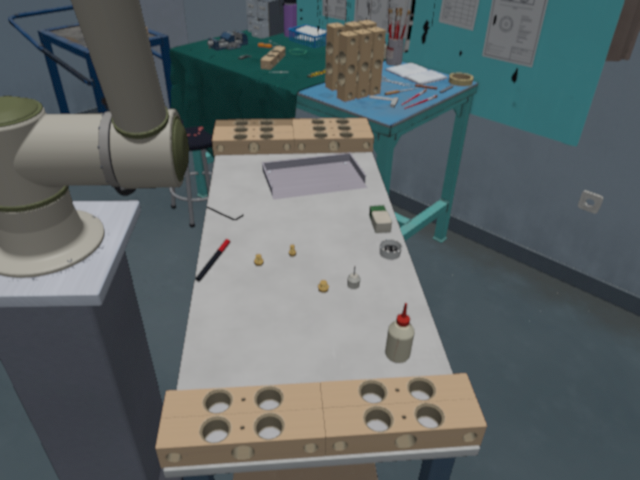

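The scene picture shows the plugs at (340,258), (374,264) and (348,223), with the bob at (326,215). The pan, around (226,341), opens towards the plugs, i.e. world -y. Next I'll measure these precisely.

```bash
python3 - <<'E'
from h import *
from scipy import ndimage as nd
for c in ["scene","side"]:
    p=optics.grab_frame(c); P=pts(p); f=p["frame"].astype(int); x,y,z=P[...,0],P[...,1],P[...,2]
    ok=(p["z_map"]>0)&(x>350)&(x<720)&(abs(y)<400)
    print(c,"table z",np.median(z[ok&(y<150)&(y>100)]))
    m=(f[...,2]-f[...,0]>45)&(f[...,1]-f[...,0]>20)&ok&(y>-250)&(y<150)
    L,n=nd.label(m,np.ones((3,3)))
    for i in range(1,n+1):
        s=L==i
        if s.sum()<15: continue
        v,u=np.where(s); w=world(p,u.mean(),v.mean(),plane=8)
        print("yellow",s.sum(),u.mean().round(1),v.mean().round(1),"plane8:",w.round(1),"depth med:",np.median(P[s],0).round(1),"z max",z[s].max().round(1))
    m=ok&(z>8)&(y>-200)&(y<-90)&(x>580)&(x<640); print("bob",m.sum(),np.median(P[m],0).round(1),P[m].min(0).round(),P[m].max(0).round())
    m=ok&(z>15)&(z<40)&(y>130)&(y<350)
    w=P[m][:,:2].astype(np.float32); print("walls",m.sum(),cv2.minAreaRect(w), cv2.boxPoints(cv2.minAreaRect(w)).round().tolist())
    cv2.imwrite(f"pics/{c}1.png",cv2.resize(p["frame"][140:300,220:420] if c=="scene" else p["frame"][140:300,200:420],None,fx=3.6,fy=3.6))
s=robot.state(); print(np.round(s["ee_rot"],3).tolist(),s["clock"],s["tcp_pos"],s["opening"])
E
```

```text
scene table z 0.47830645796341287
yellow 55 347.6 222.2 plane8: [ 553.6 -161.7    8. ] depth med: [ 549.9 -156.1   12.2] z max 22.3
yellow 41 341.4 257.3 plane8: [498.8 -56.9   8. ] depth med: [495.1 -51.1  13.1] z max 24.0
yellow 55 373.4 263.2 plane8: [432.8 -83.3   8. ] depth med: [428.7 -76.8  14.7] z max 24.1
bob 98 [ 606.  -144.5   21.9] [ 597. -160.    8.] [ 619. -136.   46.]
walls 949 ((549.3594970703125, 260.2296142578125), (234.58554077148438, 126.20747375488281), 12.534371376037598) [[421.0, 296.0], [449.0, 173.0], [678.0, 224.0], [650.0, 347.0]]
side table z -2.3697055191154277
yellow 43 291.9 250.2 plane8: [495.7 -51.3   8. ] depth med: [495.9 -57.4  12.7] z max 21.8
yellow 64 258.4 259.5 plane8: [431.2 -79.4   8. ] depth med: [431.2 -84.9  10.9] z max 20.1
yellow 84 323.0 285.6 plane8: [ 551.4 -159.4    8. ] depth med: [ 551.1 -163.2   10. ] z max 18.9
bob 149 [ 606.8 -156.1   19.2] [ 596. -164.    9.] [ 617. -142.   44.]
walls 434 ((547.436767578125, 259.20703125), (232.3076934814453, 127.26322937011719), 12.38538932800293) [[420.0, 296.0], [448.0, 172.0], [675.0, 222.0], [647.0, 346.0]]
[[0.969, 0.247, -0.0], [0.247, -0.969, 0.0], [0.0, -0.0, -1.0]] 1.0 [ 129.77300907 -508.69528073  218.18750551] 1.000695584461946
```

```bash
python3 -c "
from cell import robot; print(robot.finger_overhang)"; python3 -m pendant '[[0.6,0.45,0,0,0,0.9,0.12],[0.6,0.45,0,0,0,0.9,0.12],[0.6,0.45,0,0,0,0.9,0.12],[0.6,0.45,0,0,0,0.9,0.12],[0.6,0.45,0,0,0,0.9,0.12],[0.6,0.45,0,0,0,0.9,0.12],[0.6,0.45,0,0,0,0.9,0.12],[0.6,0.45,0,0,0,0.9,0.12],[0.6,0.45,0,0,0,0.9,0.12],[0.6,0.45,0,0,0,0.9,0.12],[0.6,0.45,0,0,0,0.9,0.12],[0.6,0.45,0,0,0,0.9,0.12]]'
```

```text
17.0
clock: 2.0
tcp_pos: [418.9, -291.6, 218.3]
ee_rot: [[0.234, 0.972, 0.0], [0.972, -0.234, -0.0], [-0.0, 0.0, -1.0]]
wrist_force: [-0.1, -0.8, 0.9]
opening: 0.117
grasp_force: 0.0
```

```bash
python3 -m pendant '[[0.54,0.41,-0.5,0,0,0.23,0.12],[0.54,0.41,-0.5,0,0,0.23,0.12],[0.54,0.41,-0.5,0,0,0.23,0.12],[0.54,0.41,-0.5,0,0,0.23,0.12],[0.54,0.41,-0.5,0,0,0.23,0.12],[0.54,0.41,-0.5,0,0,0.23,0.12],[0,0,-0.38,0,0,0,0.12],[0,0,-0.38,0,0,0,0.12],[0,0,-0.38,0,0,0,0.12],[0,0,-0.38,0,0,0,0.12],[0,0,-0.3,0,0,0,0.12],[0,0,0,0,0,0,0.12]]'; python3 - <<'E'
from h import *
p=optics.grab_frame("side"); cv2.imwrite("pics/s2.png",cv2.resize(p["frame"][200:330,230:430],None,fx=4,fy=4))
E
```

```text
clock: 3.0
tcp_pos: [546.2, -193.7, 23.1]
ee_rot: [[0.103, 0.995, -0.004], [0.995, -0.103, 0.002], [0.002, -0.004, -1.0]]
wrist_force: [0.2, 0.3, 0.1]
opening: 0.124
grasp_force: 0.0
```

View pics/s2.png

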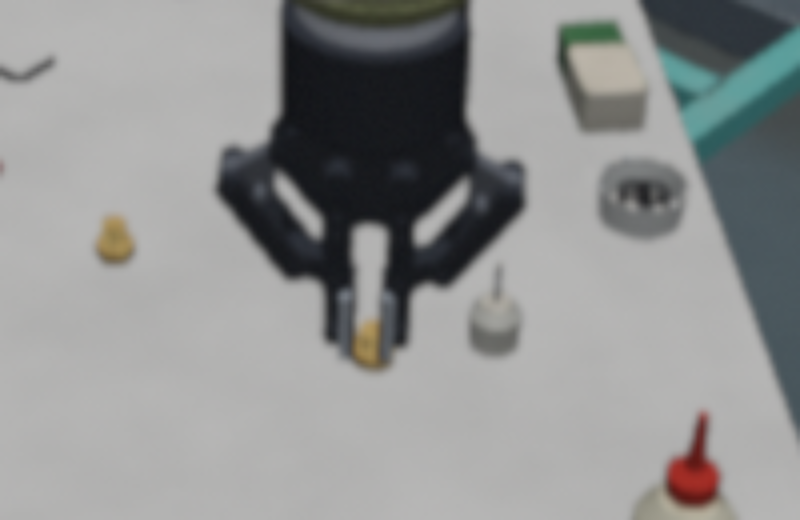

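```bash
python3 - <<'E'
from h import *
s=robot.state(); print(s["tcp_pos"],s["wrist_force"])
for c in ["side","scene"]:
    p=optics.grab_frame(c); P=pts(p)
    R=np.array(p["orientation"]); e=np.array(p["eye"])
    for q in [(546,-205,6),(546,-183,6),(551,-160,8)]:
        k=R.T@(np.array(q)-e); print(c,q,(p["cx"]+p["fx"]*k[0]/-k[2]).round(1),(p["cy"]-p["fy"]*k[1]/-k[2]).round(1))
    f=p["frame"].astype(int); x,y,z=P[...,0],P[...,1],P[...,2]
    m=(f.max(-1)<90)&(z>0)&(z<40)&(abs(x-550)<60)&(abs(y+180)<80)
    if m.sum(): print("dark",m.sum(),P[m].min(0).round(),np.median(P[m],0).round(),P[m].max(0).round())
    m=(f[...,2]-f[...,0]>45)&(f[...,1]-f[...,0]>20)&(abs(x-550)<40)&(abs(y+160)<60)
    if m.sum(): print("yel",m.sum(),np.argwhere(m).mean(0)[::-1].round(1),np.median(P[m],0).round(1))
    find(p,"plug_1")
E
```

```text
[ 546.8914191  -194.04748389   24.55702352] [ 0.65510715  0.66755998 -0.393423  ]
side (546, -205, 6) 321.2 303.6
side (546, -183, 6) 320.6 295.2
side (551, -160, 8) 322.8 285.8
yel 60 [321.8 285.4] [ 549.3 -163.7   11.6]
plug_1 0.66 [321, 288] [ 547. -167.   11.]
plug_1 0.46 [260, 262] [433. -88.   8.]
scene (546, -205, 6) 360.5 214.5
scene (546, -183, 6) 355.4 219.3
scene (551, -160, 8) 348.2 223.0
dark 1 [ 555. -196.   39.] [ 555. -196.   39.] [ 555. -196.   39.]
yel 55 [347.6 222.2] [ 549.6 -156.1   11.7]
plug_1 0.49 [374, 265] [431. -78.  11.]
plug_1 0.38 [348, 223] [ 548. -150.   20.]
```

```bash
python3 - <<'E'
from h import *
for c in ["side"]:
    p=optics.grab_frame(c); P=pts(p)
    for v in range(276,306,2): print(v,[ (int(P[v,u,1]),int(P[v,u,2])) for u in (313,316,319,322,325,328,331)])
    cv2.imwrite("pics/s3.png",cv2.resize(p["frame"][265:315,290:360],None,fx=10,fy=10,interpolation=cv2.INTER_NEAREST))
E
```

```text
276 [(-202, 66), (-203, 67), (-202, 66), (-121, 0), (-120, -2), (-204, 67), (-201, 64)]
278 [(-198, 58), (-204, 63), (-202, 62), (-122, -4), (-125, -2), (-207, 66), (-203, 62)]
280 [(-195, 51), (-204, 59), (-201, 56), (-154, 17), (-129, -3), (-206, 60), (-205, 59)]
282 [(-201, 52), (-204, 55), (-199, 50), (-158, 15), (-205, 55), (-205, 55), (-202, 52)]
284 [(-200, 47), (-202, 48), (-198, 45), (-163, 15), (-205, 51), (-205, 51), (-202, 48)]
286 [(-149, 0), (-203, 45), (-198, 40), (-167, 14), (-203, 45), (-207, 48), (-202, 43)]
288 [(-152, -3), (-204, 41), (-164, 7), (-166, 8), (-206, 43), (-206, 42), (-155, -1)]
290 [(-159, -2), (-160, -1), (-165, 3), (-170, 6), (-170, 7), (-158, -3), (-160, -1)]
292 [(-162, -4), (-161, -5), (-166, 0), (-169, 1), (-168, 0), (-165, -2), (-166, -1)]
294 [(-170, -1), (-172, 0), (-169, -3), (-170, -1), (-169, -3), (-172, 0), (-172, -1)]
296 [(-176, -1), (-177, 0), (-174, -3), (-177, 0), (-177, 0), (-176, -2), (-176, -2)]
298 [(-180, -2), (-179, -3), (-183, 0), (-182, 0), (-178, -5), (-179, -4), (-182, -1)]
300 [(-188, 0), (-184, -4), (-187, -1), (-188, 0), (-188, 0), (-185, -3), (-187, -2)]
302 [(-191, -2), (-191, -2), (-190, -3), (-190, -3), (-192, -1), (-192, -2), (-190, -3)]
304 [(-196, -2), (-196, -2), (-197, -1), (-197, -2), (-197, -1), (-197, -2), (-198, -1)]
```

View pics/s3.png

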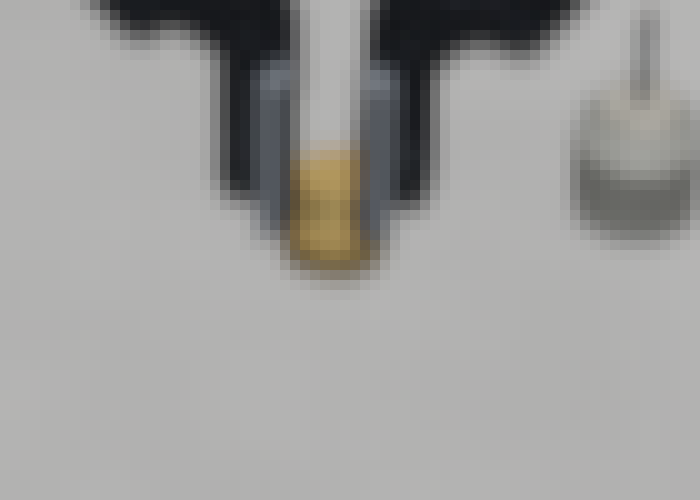

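The crop shows the fingers ending near z≈40 over the plug, not at 8. I'll check this against the state and both cameras.

```bash
python3 - <<'E'
from h import *
for c in ["side","scene"]:
    p=optics.grab_frame(c); P=pts(p); x,y,z=P[...,0],P[...,1],P[...,2]
    m=(p["z_map"]>0)&(z>28)&(z<75)&(abs(x-547)<45)&(abs(y+195)<45)
    Q=P[m]; print(c,m.sum(),"min",Q.min(0).round(1),"max",Q.max(0).round(1))
    for a,b in [(30,40),(40,45),(45,55),(55,65)]:
        q=Q[(Q[:,2]>a)&(Q[:,2]<b)]
        if len(q): print(a,b,len(q),q.min(0).round(),q.max(0).round())
s=robot.state(); print(s["tcp_pos"],s["opening"],s["joint_pos"].round(3) if hasattr(s["joint_pos"],"round") else s["joint_pos"],s["clock"])
E
```

```text
side 250 min [ 527.8 -208.3   38.3] max [ 565.1 -183.    74.8]
30 40 4 [ 540. -205.   38.] [ 555. -197.   40.]
40 45 25 [ 532. -208.   40.] [ 562. -196.   45.]
45 55 72 [ 528. -208.   45.] [ 565. -198.   55.]
55 65 73 [ 530. -207.   55.] [ 565. -198.   65.]
scene 170 min [ 527.9 -200.4   40.5] max [ 569.4 -178.4   74.9]
40 45 7 [ 538. -195.   41.] [ 562. -183.   44.]
45 55 55 [ 530. -200.   45.] [ 569. -178.   55.]
55 65 52 [ 529. -199.   56.] [ 568. -180.   65.]
[ 547.64601757 -194.49064539   26.02895695] 0.12059448103564206 [-0.543  0.645  1.529 -0.     0.967 -0.44 ] 3.4
```

```bash
cat > tip.py <<'E'
from h import *
s=robot.state(); t=s["tcp_pos"]; print("tcp",np.round(t,1),"F",np.round(s["wrist_force"],1),s["clock"])
for c in ["side","scene"]:
    p=optics.grab_frame(c); P=pts(p); x,y,z=P[...,0],P[...,1],P[...,2]; f=p["frame"].astype(int)
    m=(p["z_map"]>0)&(z>4)&(z<75)&(abs(x-t[0])<30)&(abs(y-t[1]+4)<16)&(f[...,2]-f[...,0]<25)
    Q=P[m]; print(c,m.sum(),"lowest z",np.sort(Q[:,2])[:8].round(1))
E
python3 -m pendant '[[0,0,-0.3,0,0,0,0.12],[0,0,-0.3,0,0,0,0.12],[0,0,0,0,0,0,0.12],[0,0,0,0,0,0,0.12]]'; python3 tip.py
```

```text
clock: 3.73
tcp_pos: [546.7, -193.9, 0.1]
ee_rot: [[0.103, 0.995, -0.002], [0.995, -0.103, 0.001], [0.001, -0.002, -1.0]]
wrist_force: [-0.4, 0.5, 0.8]
opening: 0.122
grasp_force: 0.0
tcp [ 5.467e+02 -1.939e+02  1.000e-01] F [-0.4  0.5  0.8] 3.7333
side 530 lowest z [10.3 11.3 14.1 14.4 14.6 15.9 16.  16. ]
scene 274 lowest z [ 4.3  4.4  4.5  4.7  5.1  5.4 15.6 16.1]
```

The state's z reads about 30 mm lower than where the tips really are: both cameras put the tips near z≈15, and there is no contact at TCP 0.1. I'll find the table by feel.

```bash
python3 -m pendant '[[0,0,-0.2,0,0,0,0.12],[0,0,0,0,0,0,0.12],[0,0,0,0,0,0,0.12]]'|sed -n '2p;4p'; python3 -m pendant '[[0,0,-0.05,0,0,0,0.12],[0,0,0,0,0,0,0.12]]'|sed -n '2p;4p';  python3 tip.py
```

```text
tcp_pos: [547.1, -194.2, -7.0]
wrist_force: [-0.3, -0.3, 0.0]
tcp_pos: [547.3, -194.3, -8.8]
wrist_force: [0.5, 0.0, -0.7]
tcp [ 547.3 -194.3   -8.8] F [ 0.5  0.  -0.7] 4.25
side 584 lowest z [4.4 5.5 5.8 6.  6.2 6.8 7.1 7.4]
scene 308 lowest z [4.  4.2 4.3 4.5 4.6 4.7 5.  5.6]
```

```bash
for i in 1 2 3; do echo; done; python3 -m pendant '[[0,0,-0.05,0,0,0,0.12],[0,0,0,0,0,0,0.12]]'|sed -n '2p;4p'; python3 -m pendant '[[0,0,-0.05,0,0,0,0.12],[0,0,0,0,0,0,0.12]]'|sed -n '2p;4p'
```

```text
tcp_pos: [547.3, -194.3, -10.8]
wrist_force: [-0.2, 0.6, -0.8]
tcp_pos: [547.5, -194.4, -12.7]
wrist_force: [0.2, -0.3, 0.2]
```

```bash
python3 - <<'E'
from h import *
p=optics.grab_frame("side"); cv2.imwrite("pics/s4.png",cv2.resize(p["frame"][255:325,280:380],None,fx=8,fy=8,interpolation=cv2.INTER_CUBIC)); print(robot.state()["tcp_pos"])
E
```

```text
[ 547.38006263 -194.31998872  -12.6733719 ]
```

View pics/s4.png

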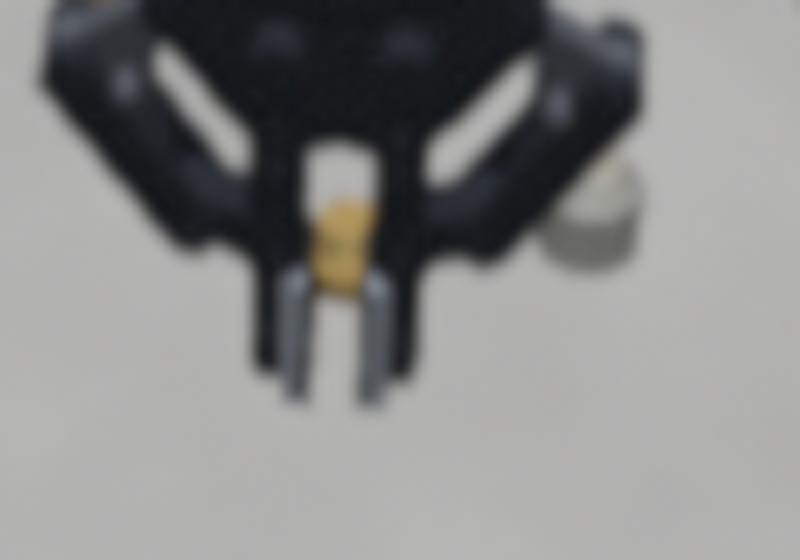

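```bash
python3 -m pendant '[[0,0,-0.04,0,0,0,0.12],[0,0,0,0,0,0,0.12]]'|sed -n '2p;4p'; python3 -m pendant '[[0,0,-0.04,0,0,0,0.12],[0,0,0,0,0,0,0.12]]'|sed -n '2p;4p'
```

```text
tcp_pos: [547.5, -194.4, -12.8]
wrist_force: [-6.8, 2.1, 16.0]
tcp_pos: [547.6, -194.4, -12.9]
wrist_force: [-11.8, 5.2, 29.8]
```

Table contact is at TCP z ≈ -12.8, so I'll run the tips 4.5 mm up, at TCP z ≈ -8.3. Starting the first sweep now.

```bash
python3 -m pendant '[[0,0,0.19,0,0,0,0.12],[0,0.1,0,0,0,0,0.12],[0,0.15,0,0,0,0,0.12],[0,0.2,0,0,0,0,0.12],[0,0.2,0,0,0,0,0.12],[0,0.2,0,0,0,0,0.12],[0,0.2,0,0,0,0,0.12],[0,0.2,0,0,0,0,0.12],[0,0.2,0,0,0,0,0.12],[0,0.2,0,0,0,0,0.12],[0,0.2,0,0,0,0,0.12],[0,0.2,0,0,0,0,0.12]]'; python3 - <<'E'
from h import *
for c in ["side","scene"]:
    p=optics.grab_frame(c)
    for n in ["plug_1","felt_bob_1"]: find(p,n)
    cv2.imwrite(f"pics/{c}5.png",cv2.resize(p["frame"][200:320,240:400],None,fx=5,fy=5))
E
```

```text
clock: 6.07
tcp_pos: [547.4, -111.5, -8.2]
ee_rot: [[0.103, 0.995, -0.0], [0.995, -0.103, 0.0], [0.0, -0.0, -1.0]]
wrist_force: [-0.0, 0.2, -1.1]
opening: 0.117
grasp_force: 0.1
plug_1 0.58 [316, 264] [ 540. -122.   29.]
plug_1 0.44 [291, 252] [492. -55.   9.]
felt_bob_1 0.62 [355, 284] [ 609. -162.   15.]
felt_bob_1 0.52 [287, 180] [485. 248.   1.]
plug_1 0.64 [339, 258] [ 15. 691. 887.]
plug_1 0.54 [334, 241] [545. -90.   9.]
plug_1 0.52 [372, 265] [433. -74.  10.]
felt_bob_1 0.25 [335, 239] [543. -91.  16.]
```

View pics/scene5.png

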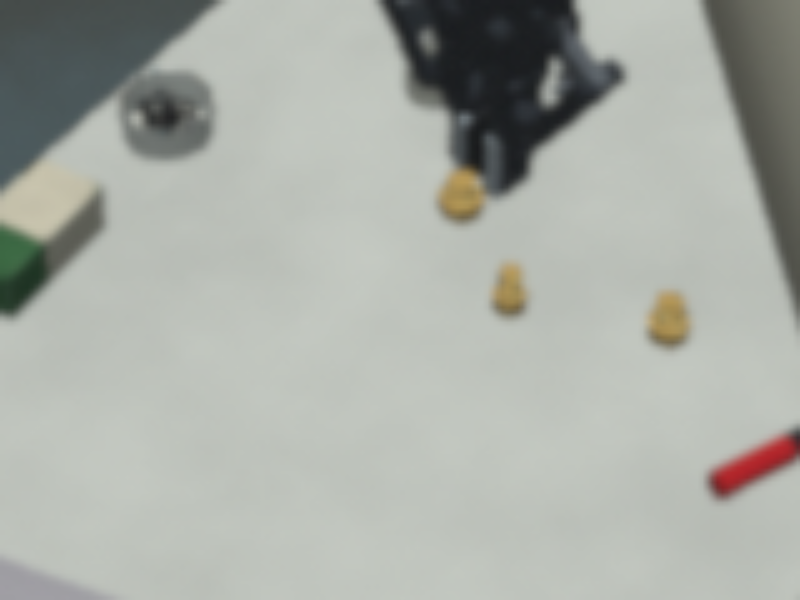

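Plug A stands upright and slides ahead of the fingertips at crop (462,195), and the bob hasn't moved. I'll keep sweeping.

```bash
python3 -m pendant '[[0.03,0.22,0,0,0,0,0.12],[0.03,0.22,0,0,0,0,0.12],[0.03,0.22,0,0,0,0,0.12],[0.03,0.22,0,0,0,0,0.12],[0.03,0.22,0,0,0,0,0.12],[0.03,0.22,0,0,0,0,0.12],[0.03,0.22,0,0,0,0,0.12],[0.03,0.22,0,0,0,0,0.12],[0.03,0.22,0,0,0,0,0.12],[0.03,0.22,0,0,0,0,0.12],[0.03,0.22,0,0,0,0,0.12],[0.03,0.22,0,0,0,0,0.12]]'|sed -n '2p;4p'; python3 -m pendant '[[0.03,0.22,0,0,0,0,0.12],[0.03,0.22,0,0,0,0,0.12],[0.03,0.22,0,0,0,0,0.12],[0.03,0.22,0,0,0,0,0.12],[0.03,0.22,0,0,0,0,0.12],[0.03,0.22,0,0,0,0,0.12],[0.03,0.22,0,0,0,0,0.12],[0.03,0.22,0,0,0,0,0.12],[0.03,0.22,0,0,0,0,0.12],[0.03,0.22,0,0,0,0,0.12],[0.03,0.22,0,0,0,0,0.12],[0.03,0.22,0,0,0,0,0.12]]'|sed -n '2p;4p'; python3 - <<'E'
from h import *
for c in ["side","scene"]:
    p=optics.grab_frame(c); find(p,"plug_1")
E
```

```text
tcp_pos: [561.9, -5.8, -8.2]
wrist_force: [0.1, 0.3, 0.8]
tcp_pos: [576.3, 99.8, -8.2]
wrist_force: [0.2, -0.2, 0.0]
plug_1 0.53 [338, 259] [501. -47.  12.]
plug_1 0.49 [263, 290] [573. 120.  13.]
plug_1 0.42 [372, 262] [432. -76.  18.]
```

```bash
python3 -m pendant '[[0.03,0.2,0,0,0,0,0.12],[0.03,0.2,0,0,0,0,0.12],[0.03,0.2,0,0,0,0,0.12],[0.03,0.2,0,0,0,0,0.12],[0.03,0.2,0,0,0,0,0.12],[0.03,0.2,0,0,0,0,0.12],[0.03,0.2,0,0,0,0,0.12],[0.03,0.2,0,0,0,0,0.12],[0.03,0.2,0,0,0,0,0.12],[0.03,0.2,0,0,0,0,0.12],[0.03,0.2,0,0,0,0,0.12],[0.03,0.2,0,0,0,0,0.12]]'|sed -n '2p;4p'; python3 -m pendant '[[0.03,0.2,0,0,0,0,0.12],[0.03,0.2,0,0,0,0,0.12],[0.03,0.2,0,0,0,0,0.12],[0.03,0.15,0,0,0,0,0.12],[0.02,0.1,0,0,0,0,0.12],[0,0.05,0,0,0,0,0.12],[0,0,0,0,0,0,0.12]]'|sed -n '2p;4p'; cat > look.py <<'E'
from h import *
import sys
p=optics.grab_frame("scene"); find(p,"plug_1")
cv2.imwrite(f"pics/{sys.argv[1]}.png",cv2.resize(p["frame"][200:400,140:400],None,fx=3,fy=3)); print(robot.state()["clock"])
E
python3 look.py s6
```

```text
tcp_pos: [591.3, 195.3, -7.4]
wrist_force: [-1.4, -5.5, 10.3]
tcp_pos: [597.0, 231.5, -7.2]
wrist_force: [0.7, -1.4, 5.7]
plug_1 0.61 [210, 323] [597. 252.  19.]
10.25
```

View pics/s6.png

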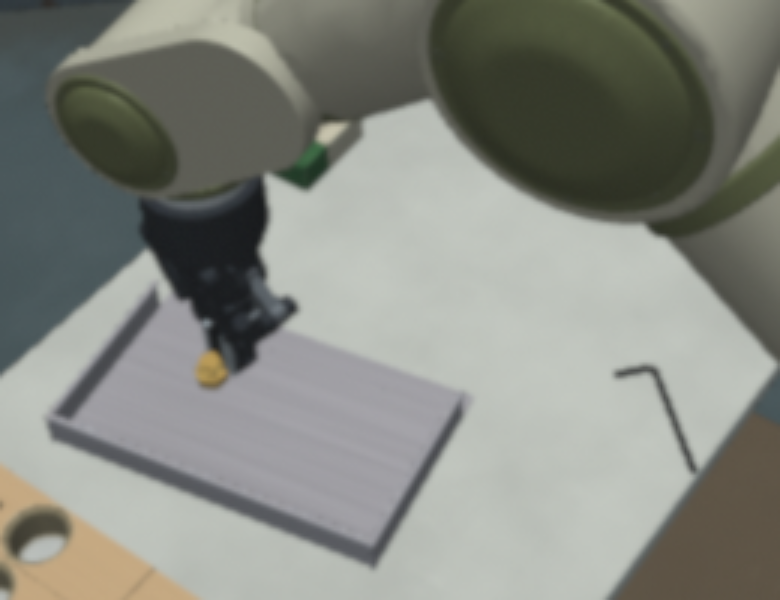

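Plug A lies well inside the pan at crop (212,368). Going back for plug B.

```bash
python3 -m pendant '[[-0.04,-0.4,0.15,0,0,0,0.12],[0,-0.4,0.5,0,0,0,0.12],[0,-0.4,0.6,0,0,0,0.12],[-0.3,-0.76,0,0,0,-0.06,0.12],[-0.3,-0.76,0,0,0,-0.06,0.12],[-0.3,-0.76,0,0,0,-0.06,0.12],[-0.3,-0.76,0,0,0,-0.06,0.12],[-0.3,-0.76,0,0,0,-0.06,0.12],[-0.3,-0.76,0,0,0,-0.06,0.12],[-0.3,-0.76,0,0,0,-0.06,0.12],[-0.3,-0.76,0,0,0,-0.06,0.12],[-0.3,-0.76,0,0,0,-0.06,0.12]]'; python3 -m pendant '[[0,0,0,0,0,0,0.12],[0,0,0,0,0,0,0.12]]'|sed -n 2p; python3 - <<'E'
from h import *
for c in ["side","scene"]:
    p=optics.grab_frame(c); 
    for n in ["plug_1","felt_bob_1"]: find(p,n)
E
```

```text
clock: 11.25
tcp_pos: [485.3, -92.4, 42.1]
ee_rot: [[0.157, 0.988, 0.0], [0.988, -0.157, -0.0], [-0.0, 0.0, -1.0]]
wrist_force: [0.2, -0.4, 0.5]
opening: 0.12
grasp_force: 0.0
tcp_pos: [485.9, -92.2, 42.0]
plug_1 0.53 [259, 262] [433. -85.   9.]
plug_1 0.51 [292, 255] [494. -62.   7.]
plug_1 0.43 [334, 178] [597. 241.   9.]
plug_1 0.66 [373, 264] [432. -76.  11.]
plug_1 0.55 [341, 259] [494. -49.  12.]
felt_bob_1 0.59 [324, 216] [ 603. -135.   23.]
```

```bash
python3 -m pendant '[[0.1,0,-0.38,0,0,0,0.12],[0,0,-0.38,0,0,0,0.12],[0,0,-0.3,0,0,0,0.12],[0,0,-0.18,0,0,0,0.12],[0,0,0,0,0,0,0.12],[0,0,0,0,0,0,0.12]]'|sed -n '2p;4p'; python3 tip.py
```

```text
tcp_pos: [490.7, -90.4, -7.7]
wrist_force: [0.1, 0.1, -0.4]
tcp [490.7 -90.4  -7.7] F [ 0.1  0.1 -0.4] 12.2167
side 566 lowest z [4.3 4.4 4.7 6.3 6.8 6.9 6.9 7.1]
scene 309 lowest z [4.1 4.1 4.3 4.8 5.3 5.8 6.4 6.5]
```

```bash
python3 -m pendant '[[0.02,0.1,0,0,0,0,0.12],[0.02,0.15,0,0,0,0,0.12],[0.035,0.22,0,0,0,0,0.12],[0.035,0.22,0,0,0,0,0.12],[0.035,0.22,0,0,0,0,0.12],[0.035,0.22,0,0,0,0,0.12],[0.035,0.22,0,0,0,0,0.12],[0.035,0.22,0,0,0,0,0.12],[0.035,0.22,0,0,0,0,0.12],[0.035,0.22,0,0,0,0,0.12],[0.035,0.22,0,0,0,0,0.12],[0.035,0.22,0,0,0,0,0.12]]'|sed -n '2p;4p'; python3 - <<'E'
from h import *
for c in ["side","scene"]:
    p=optics.grab_frame(c); find(p,"plug_1")
E
python3 -m pendant '[[0.035,0.22,0,0,0,0,0.12],[0.035,0.22,0,0,0,0,0.12],[0.035,0.22,0,0,0,0,0.12],[0.035,0.22,0,0,0,0,0.12],[0.035,0.22,0,0,0,0,0.12],[0.035,0.22,0,0,0,0,0.12],[0.035,0.22,0,0,0,0,0.12],[0.035,0.22,0,0,0,0,0.12],[0.035,0.22,0,0,0,0,0.12],[0.035,0.22,0,0,0,0,0.12],[0.035,0.22,0,0,0,0,0.12],[0.035,0.22,0,0,0,0,0.12]]'|sed -n '2p;4p'; python3 - <<'E'
from h import *
for c in ["side","scene"]:
    p=optics.grab_frame(c); find(p,"plug_1")
E
```

```text
tcp_pos: [506.3, 8.2, -7.8]
wrist_force: [0.3, -0.8, 0.3]
plug_1 0.44 [260, 260] [434. -83.   9.]
plug_1 0.5 [210, 322] [597. 253.  20.]
tcp_pos: [523.1, 113.8, -7.8]
wrist_force: [-0.3, -0.3, 0.2]
plug_1 0.47 [335, 176] [601. 241.  12.]
plug_1 0.49 [276, 303] [526. 134.  17.]
plug_1 0.44 [373, 264] [433. -77.  11.]
```

Plug B is being carried along, now at (526,134). Next it goes over the ramp with the tips raised slightly.

```bash
python3 -m pendant '[[0.035,0.2,0,0,0,0,0.12],[0.035,0.2,0,0,0,0,0.12],[0.035,0.2,0,0,0,0,0.12],[0.035,0.2,0.02,0,0,0,0.12],[0.035,0.2,0.02,0,0,0,0.12],[0.035,0.2,0.02,0,0,0,0.12],[0.035,0.2,0,0,0,0,0.12],[0.035,0.2,0,0,0,0,0.12],[0.035,0.2,0,0,0,0,0.12],[0.035,0.2,0,0,0,0,0.12],[0.035,0.2,0,0,0,0,0.12],[0.035,0.2,0,0,0,0,0.12]]'|sed -n '2p;4p'; python3 -m pendant '[[0.035,0.2,0,0,0,0,0.12],[0.035,0.15,0,0,0,0,0.12],[0.02,0.1,0,0,0,0,0.12],[0,0.05,0,0,0,0,0.12],[0,0,0,0,0,0,0.12]]'|sed -n '2p;4p';python3 look.py s7
```

```text
tcp_pos: [540.4, 209.5, -4.8]
wrist_force: [-0.0, -3.3, 6.0]
tcp_pos: [544.0, 229.7, -4.8]
wrist_force: [1.5, -0.5, 4.4]
16.2333
```

View pics/s7.png

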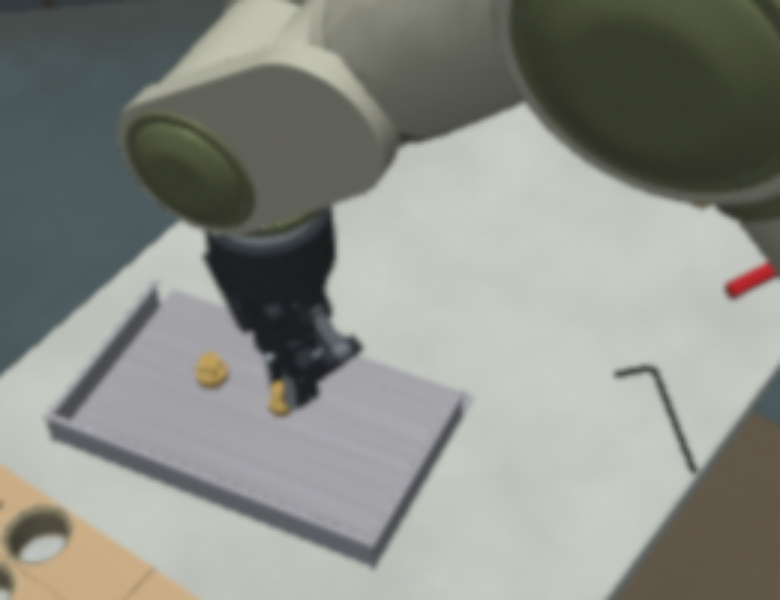

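Plug B is in the pan at crop (280,400), hard against the fingers. I'll open slightly so it can't cling, then back away.

```bash
python3 -m pendant '[[0,0,0,0,0,0,0.3],[0,0,0,0,0,0,0.3],[0,0,0,0,0,0,0.3],[-0.06,-0.35,0.05,0,0,0,0.3],[-0.06,-0.35,0.05,0,0,0,0.3],[0,-0.4,0.5,0,0,0,0.3],[0,-0.3,0.6,0,0,0,0.12],[0,0,0,0,0,0,0.12]]'|sed -n '2p;4p'; python3 - <<'E'
from h import *
for c in ["side","scene"]:
    p=optics.grab_frame(c); find(p,"plug_1"); find(p,"felt_bob_1")
    P=pts(p);f=p["frame"].astype(int);x,y=P[...,0],P[...,1]
    m=(f[...,2]-f[...,0]>45)&(f[...,1]-f[...,0]>20)&(abs(x-550)<110)&(y>150)&(y<330)
    n,L,S,C=cv2.connectedComponentsWithStats(m.astype(np.uint8))
    for i in range(1,n):
        if S[i,4]>8: w=world(p,*C[i],plane=9); q=w[:2]-[550.5,250.9]; print(S[i,4],C[i].round(),w.round(),"pan x",(q@[-.217,.976]).round(),"y",(q@[.976,.217]).round())
E
```

```text
tcp_pos: [540.6, 170.2, 46.6]
wrist_force: [0.5, -1.0, 1.0]
plug_1 0.55 [332, 174] [594. 246.  18.]
plug_1 0.48 [312, 176] [543. 239.  16.]
felt_bob_1 0.75 [353, 283] [ 604. -161.   17.]
39 [334. 175.] [599. 250.   9.] pan x -11.0 y 47.0
22 [312. 176.] [545. 245.   9.] pan x -4.0 y -6.0
plug_1 0.67 [213, 323] [592. 249.  19.]
plug_1 0.47 [231, 335] [547. 245.  12.]
plug_1 0.4 [370, 266] [436. -71.   8.]
felt_bob_1 0.53 [227, 340] [551. 256.   5.]
87 [210. 323.] [601. 247.   9.] pan x -14.0 y 49.0
53 [233. 333.] [549. 238.   9.] pan x -12.0 y -4.0
```

```bash
python3 -m pendant '[[-0.29,-0.71,0,0,0,-0.03,0.12],[-0.29,-0.71,0,0,0,-0.03,0.12],[-0.29,-0.71,0,0,0,-0.03,0.12],[-0.29,-0.71,0,0,0,-0.03,0.12],[-0.29,-0.71,0,0,0,-0.03,0.12],[-0.29,-0.71,0,0,0,-0.03,0.12],[-0.29,-0.71,0,0,0,-0.03,0.12],[-0.29,-0.71,0,0,0,-0.03,0.12],[-0.29,-0.71,0,0,0,-0.03,0.12],[-0.29,-0.71,0,0,0,-0.03,0.12],[0,0,0,0,0,0,0.12],[0,0,0,0,0,0,0.12]]'|sed -n '2p;4p'
```

```text
tcp_pos: [422.1, -111.8, 42.2]
wrist_force: [0.6, -0.0, 0.4]
```

```bash
python3 -m pendant '[[0.09,-0.07,-0.38,0,0,0,0.12],[0,0,-0.38,0,0,0,0.12],[0,0,-0.3,0,0,0,0.12],[0,0,-0.18,0,0,0,0.12],[0,0,0,0,0,0,0.12],[0,0,0,0,0,0,0.12]]'|sed -n '2p;4p'; python3 tip.py; python3 - <<'E'
from h import *
for c in ["side","scene"]:
    p=optics.grab_frame(c); find(p,"plug_1")
E
```

```text
tcp_pos: [426.3, -113.3, -7.1]
wrist_force: [0.2, 0.3, 0.5]
tcp [ 426.3 -113.3   -7.1] F [0.2 0.3 0.5] 18.7
side 621 lowest z [4.6 4.7 6.4 6.4 6.5 6.7 6.9 7. ]
scene 322 lowest z [4.  4.2 4.2 4.3 4.4 4.4 4.7 5.4]
plug_1 0.56 [333, 175] [594. 245.  15.]
plug_1 0.45 [311, 175] [543. 235.  19.]
plug_1 0.6 [231, 330] [545. 245.  27.]
plug_1 0.39 [370, 264] [437. -76.  12.]
```

```bash
python3 -m pendant '[[0.02,0.1,-0.02,0,0,0,0.12],[0.03,0.15,0,0,0,0,0.12],[0.042,0.22,0,0,0,0,0.12],[0.042,0.22,0,0,0,0,0.12],[0.042,0.22,0,0,0,0,0.12],[0.042,0.22,0,0,0,0,0.12],[0.042,0.22,0,0,0,0,0.12],[0.042,0.22,0,0,0,0,0.12],[0.042,0.22,0,0,0,0,0.12],[0.042,0.22,0,0,0,0,0.12],[0.042,0.22,0,0,0,0,0.12],[0.042,0.22,0,0,0,0,0.12]]'|sed -n '2p;4p'; python3 - <<'E'
from h import *
for c in ["side","scene"]:
    p=optics.grab_frame(c); find(p,"plug_1")
E
python3 -m pendant '[[0.042,0.22,0,0,0,0,0.12],[0.042,0.22,0,0,0,0,0.12],[0.042,0.22,0,0,0,0,0.12],[0.042,0.22,0,0,0,0,0.12],[0.042,0.22,0,0,0,0,0.12],[0.042,0.22,0,0,0,0,0.12],[0.042,0.22,0,0,0,0,0.12],[0.042,0.22,0,0,0,0,0.12],[0.042,0.22,0,0,0,0,0.12],[0.042,0.22,0,0,0,0,0.12],[0.042,0.22,0,0,0,0,0.12],[0.042,0.22,0,0,0,0,0.12]]'|sed -n '2p;4p'; python3 - <<'E'
from h import *
for c in ["side","scene"]:
    p=optics.grab_frame(c); find(p,"plug_1")
E
```

```text
tcp_pos: [445.1, -15.0, -7.8]
wrist_force: [0.1, -0.1, -0.9]
plug_1 0.64 [335, 174] [601. 243.  16.]
plug_1 0.53 [311, 179] [541. 242.   6.]
plug_1 0.54 [212, 324] [594. 249.  12.]
plug_1 0.53 [232, 331] [545. 243.  22.]
tcp_pos: [465.3, 90.6, -7.8]
wrist_force: [0.5, -0.3, -0.4]
plug_1 0.6 [334, 174] [597. 244.  16.]
plug_1 0.58 [312, 176] [543. 236.  15.]
plug_1 0.48 [232, 335] [545. 246.  15.]
plug_1 0.45 [307, 311] [466. 115.  14.]
```

```bash
python3 -m pendant '[[0.04,0.2,0,0,0,0,0.12],[0.04,0.2,0,0,0,0,0.12],[0.04,0.2,0,0,0,0,0.12],[0.04,0.2,0,0,0,0,0.12],[0.04,0.2,0.02,0,0,0,0.12],[0.04,0.2,0.02,0,0,0,0.12],[0.04,0.2,0.02,0,0,0,0.12],[0.04,0.2,0,0,0,0,0.12],[0.04,0.2,0,0,0,0,0.12],[0.04,0.2,0,0,0,0,0.12],[0.04,0.2,0,0,0,0,0.12],[0.04,0.2,0,0,0,0,0.12]]'|sed -n '2p;4p'; python3 -m pendant '[[0.035,0.2,0,0,0,0,0.12],[0.03,0.2,0,0,0,0,0.12],[0.02,0.1,0,0,0,0,0.12],[0,0.05,0,0,0,0,0.12],[0,0,0,0,0,0,0.3],[0,0,0,0,0,0,0.3],[0,0,0,0,0,0,0.3],[-0.06,-0.35,0.05,0,0,0,0.3],[-0.06,-0.35,0.05,0,0,0,0.3],[0,-0.4,0.5,0,0,0,0.3],[0,-0.4,0.8,0,0,0,0.3],[0,-0.4,0.8,0,0,0,0.3]]'|sed -n '2p;4p'; python3 -m pendant '[[-0.3,-0.6,0.5,0,0,0,0.3],[-0.3,-0.6,0.5,0,0,0,0.3],[-0.3,-0.6,0.5,0,0,0,0.3],[0,0,0,0,0,0,0.3],[0,0,0,0,0,0,0.3],[0,0,0,0,0,0,0.3]]'|sed -n '2p;4p'; python3 - <<'E'
from h import *
for c in ["side","scene"]:
    p=optics.grab_frame(c)
    for n in ["plug_1","felt_bob_1","oil_can","ring_tub","compound_bar"]: find(p,n)
    P=pts(p);f=p["frame"].astype(int);x,y=P[...,0],P[...,1]
    m=(f[...,2]-f[...,0]>45)&(f[...,1]-f[...,0]>20)&(abs(x-550)<130)&(y>120)&(y<330)
    n,L,S,C=cv2.connectedComponentsWithStats(m.astype(np.uint8))
    for i in range(1,n):
        if S[i,4]>8: w=world(p,*C[i],plane=9); q=w[:2]-[550.5,250.9]; print(S[i,4],C[i].round(),w.round(),"pan x",(q@[-.217,.976]).round(),"y",(q@[.976,.217]).round())
    if c=="side": cv2.imwrite("pics/s8.png",cv2.resize(p["frame"][120:360,160:460],None,fx=2.5,fy=2.5))
E
```

```text
tcp_pos: [484.7, 186.4, -5.2]
wrist_force: [-1.0, -1.4, 2.5]
tcp_pos: [482.0, 130.7, 82.9]
wrist_force: [0.7, -0.2, 0.8]
tcp_pos: [446.8, 59.9, 142.0]
wrist_force: [-0.2, -1.0, -0.2]
plug_1 0.58 [289, 183] [490. 223.   7.]
plug_1 0.39 [333, 177] [597. 241.   9.]
felt_bob_1 0.5 [354, 284] [ 606. -159.   10.]
oil_can 0.85 [398, 338] [ 653. -334.   54.]
ring_tub 0.85 [390, 248] [689. -59.  15.]
ring_tub 0.63 [352, 283] [ 602. -161.   14.]
compound_bar 0.84 [382, 218] [683.  31.  27.]
40 [334. 175.] [599. 251.   9.] pan x -11.0 y 48.0
26 [312. 176.] [546. 248.   9.] pan x -2.0 y -5.0
37 [289. 180.] [491. 227.   9.] pan x -11.0 y -64.0
plug_1 0.64 [212, 323] [595. 249.  18.]
plug_1 0.63 [261, 343] [489. 228.  12.]
plug_1 0.52 [232, 334] [544. 245.  18.]
ring_tub 0.76 [269, 221] [706. -58.   8.]
compound_bar 0.67 [244, 246] [679.  58.  31.]
compound_bar 0.46 [270, 224] [696. -46.  13.]
89 [210. 323.] [601. 248.   9.] pan x -14.0 y 49.0
56 [233. 333.] [549. 238.   9.] pan x -12.0 y -4.0
82 [261. 341.] [493. 222.   9.] pan x -16.0 y -63.0
```

View pics/s8.png

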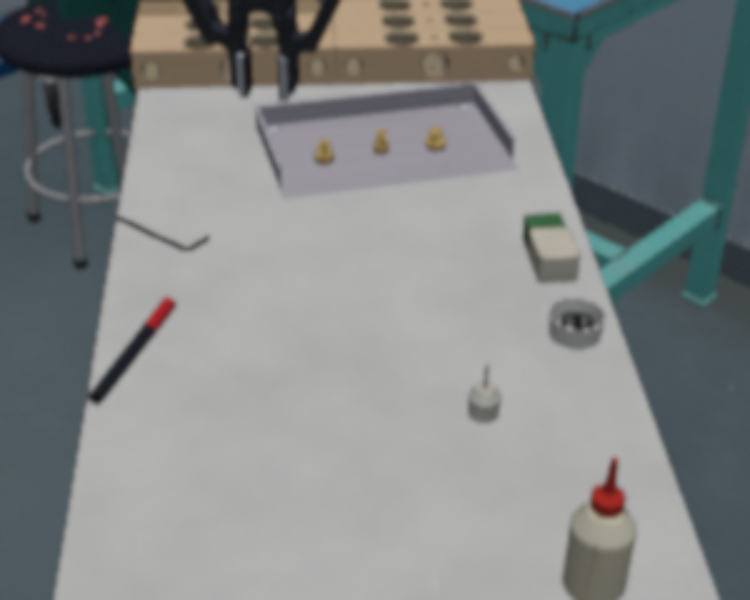

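All three plugs stand in the pan at crop (324,153), (381,142) and (436,138). The bystanders haven't moved and the arm is clear, so I'm handing in.

```bash
python3 -c "
from cell import robot; print(robot.finish_job())"
```

```text
the job is handed in; nothing more can be done
None
```

I swept all three plugs into the pan, where they stand at least 30 mm past the pass line; the felt bob, oil bottle, ring tub and compound bar look unmoved, and the job is handed in at about 24 s of the 72 s (no verdict was returned).

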